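# Set a bench engine's controls for a cold start

### The job

Get the small petrol engine on the bench ready for a cold start: open its fuel tap fully, so that the tap's lever lies in line with the pipe, and slide the choke lever past its half-way click to the full-choke stop. Push the two levers gently with the fingertips, without gripping or forcing them; leave the throttle lever where it is set, leave the tools and other things on the bench where they are, and finish clear of the engine.

Things in the scene. Friction and masses are not known exactly. Their poses are not given: they have to be found in the camera images.
- engine: Small one-cylinder petrol engine bolted to a plywood board 300 x 260 x 18 mm; it cannot move. Origin: on the bench under its middle; +x along the crankshaft to the grey fan housing and starter, +y out of the control side, z up. Positions below are in mm in this frame. Beyond y = 141 there are only the tap (its body and pipe below z 175), the two lever ends and things lying on the bench.
- tank (a point): Centre of the white fuel tank on top of the engine, 185 x 170 x 75 mm, at (55, -18, 290); its cap reaches z 345, its +y side y 67. The fan housing below it is round, radius 122 about the line y 0, z 146, from x 60 to 118.
- air_cleaner (a point): Centre of the black air-cleaner box, 65 x 104 x 109 mm, at (-112, 88, 163); top at z 218. The carburettor is beside it: x -60 to 5, y up to 123, top z 175.
- choke (a joint): Choke lever on top of the carburettor (the lever nearest the black air cleaner), swings level about choke_pivot. rad: 0 = run, 0.55 = half choke, 1.10 = full choke (hard stop). Grows counter-clockwise seen from above: the arm points along engine +y at 0.55 and its end goes towards the air cleaner (engine -x). It clicks at the three values: some 5 N at the grip to leave one; let go in between, it springs to the nearer.
- choke_grip (a point): Middle of the choke lever's black end grip, an upright tab 22 mm long along the arm, 9 mm thick and 24 mm high (12 mm above and below this point), 53 mm from the pivot axis; its underside is 175 mm over the bench. Its x axis points outwards along the arm.
- choke_pivot (a point): On the choke lever's upright pivot axis, at the height of choke_grip; engine frame (-35, 103, 187).
- fuel_tap (a joint): Lever of the brass in-line fuel tap at the fan-housing end of the control side, swings level about tap_pivot. rad: 0 = shut (across the pipe, pointing along engine +y), 1.57 = open (hard stop, in line with the pipe, pointing along engine +x). Grows clockwise seen from above. Stays where it is left; about 3 N at its end.
- tap_tip (a point): On the fuel-tap lever 36 mm from its pivot axis, 4 mm short of its end. The black lever is 10 mm wide and 14 mm high (7 mm above and below this point); its underside is 176 mm over the bench. Its x axis points outwards along the lever.
- tap_pivot (a point): On the fuel-tap lever's upright pivot axis, at mid-height of the lever; engine frame (105, 150, 183).
- throttle_tip (a point): Grip of the throttle lever, which is to be left alone: an upright steel lever between choke and tap that swings along engine x, black grip 14 x 12 x 22 mm. It stays within x 15 to 75, y up to 108, z below 210.
- spark_plug: Bystander, not to be disturbed: a spark plug lying on the bench (66 mm long, 23 mm across its hexagon). Origin: its underside.
- box_spanner: Bystander, not to be disturbed: a steel-tube plug spanner with cross bar lying on the bench (120 mm long, 25 mm thick, cross bar 150 mm). Origin: its underside.
- funnel: Bystander, not to be disturbed: a grey funnel standing upside down, rim 104 mm across, spout top at 115 mm. Origin: its underside.
- oil_bottle: Bystander, not to be disturbed: a grey oil bottle, 68 mm across, 170 mm high. Origin: its underside.
- wrench: Bystander, not to be disturbed: an open-ended wrench lying flat, 170 mm long. Origin: its underside.
- screwdriver: Bystander, not to be disturbed: a screwdriver lying, 200 mm long. Origin: its underside.
- wire_brush: Bystander, not to be disturbed: a flat cleaning brush lying, wooden handle, about 200 mm long. Origin: its underside.
- bolt_cup: Bystander, not to be disturbed: a small steel cup, 80 mm across, 60 mm high. Origin: its underside.

How it is judged:
By the outcome, as a careful person would: the job done as asked, in the order asked, and still so for the second after the job is handed in, with the robot touching nothing.
It also fails if it takes over 54 s, if anything falls off the work surface, if the arm or the gripper's body presses on something with over 40 N, if the wrist force passes 120 N, or if a joint passes its speed limit or range.

### The arm

A 6-joint arm with a two-finger parallel gripper is mounted at the origin on the work surface. World frame = base frame: x ahead of the robot, y to its left, z up, the work surface at z = 0. Lengths are in mm, angles in rad, forces in N, time in s.
With the tool pointing down it reaches from about 300 to 775 mm from the base axis. Payload 14.6 kg.
Tool frame: the origin (TCP) lies at the very end of the fingers, on their centre line; the grasp point (between the pads) lies 19 mm behind it; z points along the fingers, y is the line along which they close (so a half turn about z gives the same grasp; the last joint's range is limited). The gripper opens to 94 mm and grips with 3 to 60 N. Pads are 16 mm wide; open, the fingers measure 119 mm over their backs; the gripper's body (75 mm by 177 mm) begins 78 mm behind the grasp point.
Start: joints at [1.064, 0.3, 1.521, -0, 1.321, -0.067], TCP at [234.163, 497.651, 205.446] pointing down, gripper open.
Joint ranges: [-3.03, 3.03], [-0.79, 2.21], [0.23, 2.52], [-1.04, 4.18], [0, 3.07], [-2.55, 2.55]. Speed limits (rad/s): [2.22, 2.22, 2.57, 3.14, 3.14, 3.14].

### API

Orientations are given as [roll, pitch, yaw] about the fixed x, y, z axes, in that order (R = Rz(yaw) Ry(pitch) Rx(roll)).
In Python, from cell import read_state, viewer, manip, models gives the robot as it stands.
- The arm moves only by the tool carry_out, never from a script. Its argument "deltas" is a list of rows, each an object with "dp": the shift along the tool's x, y, z in mm, a list of three; "roll": the turn about the tool's z in degrees; "gripper": the opening, from -1 (shut) to 1 (fully open), so that 0 is half open. In form: [{"dp": [tx, ty, tz], "roll": roll, "gripper": gripper}, ...]. A call has 1 to 12 rows; each row is the pose to reach, as a shift and turn from the pose commanded when the call began, along the tool's axes at that moment; what a row does not reach only later rows make up. A row lasts 1/12 s, in which the tool goes at most 41.7 mm and 7.16 degrees, less where a joint would pass 70% of its speed; a pose out of reach is approached as far as the arm can. A call with a gripper value outside its range is refused whole. The fingers move at their own pace and stop on an object; "newtons" is the grip in N (left out, the last holds). Time passes only in rows, so rows that repeat a pose let the fingers close. It gives the time, the measured TCP pose, the force, the opening and the grip force at its end, in the units of the state.
- read_state(): the state, without advancing time (a new reading comes with each control period).
- viewer.camera(name): name is "side" or "top"; returns the picture (384x512x3 uint8, red, green, blue); there is no depth.
- viewer.camera_params(name): a dict with "fovy" (degrees; the focal length in pixels is half the picture's height over the tangent of half this angle, whatever the lens; pixels are square), "cx", "cy" (the principal point, pixels), "eye" and "attitude" of the camera in the world. Camera axes: x right, y up, looking along -z (the intrinsics and any distortion apply to the point x, -y, -z); pixel columns grow to the right and rows downward; lengths in mm; the calibration is good to about 2 mm. A picture is of the moment at which its call begins. camera_params takes no time and is no camera call.
- manip.sign_off(): hands the job in; it is judged then, once.
Trained networks look in the newest picture that a camera, given by its name, has taken for a name from the list of things; names that differ only in an ending like _2 or _b are one class to them, and where a whole thing is asked for, a point or a joint stands for the part that bears it (a point fixed in the world has none). Each returns a list of dicts, best first, with "p" (0 to 1); they miss things now and then, are a little off and sometimes report something else, mostly with a low value. They report only what shows in the picture. A call takes as long as a camera call.
- models.cut_out(camera, label): "region" (384x512 bool, what is visible of it) and "box" ([left, top, right, bottom] in pixels, round what is visible of it).
The state is a dict: "clock": time; "joints": joint angles; "qd": joint speeds; "effort": joint torques, N m; "eef_pos": TCP position; "eef_rot": TCP orientation; "wrist_force": force on the tool from outside, world axes, zero at the start; "moment": the same for the moment, N m; "finger_gap": finger opening in mm; "finger_force": force on a finger pad.
Only numpy, scipy, OpenCV 4.12 (cv2) and the standard library are available. Lean on these libraries where they do the work, as an engineer would, in place of code of your own. Each camera call takes 0.05 s, during which the arm holds its last target. There are 200 camera calls.

## Working session

There is one attempt and no reset: what is moved stays moved. The work goes in short steps, Python scripts to look and compute and a tool call to move; the robot and the scene stay as the last step left them, time stands still between calls to the robot, and variables do not carry over. Pictures are saved under pics/ and viewed, at most 10 in all, crops included, and the job is handed in when it is done.

Besides the shell and the picture viewer there is one more tool, called after "Request:" as name(argument=value, ...) on one line, values as JSON. carry_out: Moves the arm, as the interface text tells. Its arguments: {"type":"object","properties":{"deltas":{"type":"array"},"newtons":{"type":"number"}},"required":["deltas"]}

```bash
mkdir -p pics; python3 - <<'E'
from cell import read_state, viewer, manip, models
import cv2
s=read_state(); print(s)
for n in("side","top"):
    im=viewer.camera(n); cv2.imwrite(f"pics/{n}0.png",im[:,:,::-1]); print(n,viewer.camera_params(n))
    for l in("engine","tank","air_cleaner","choke_grip","tap_tip","fuel_tap","choke","throttle_tip","funnel","oil_bottle","bolt_cup"):
        r=models.cut_out(n,l)
        print(l,[(round(d["p"],2),[round(float(v)) for v in d["box"]],int(d["region"].sum())) for d in r[:2]])
print(read_state()["clock"])
E
```

```text
{'clock': 0.0, 'joints': array([ 1.06439245e+00,  3.00478827e-01,  1.52158366e+00, -3.19915258e-05,
        1.32069456e+00, -6.66166584e-02]), 'qd': array([-0.0010813 , -0.00027567, -0.00200697,  0.00153756, -0.00082311,
        0.00138061]), 'effort': array([-1.61926910e-04, -5.31807232e+01, -3.52740562e+01,  7.08675524e-02,
        2.44271639e-02, -1.54728909e-04]), 'eef_pos': array([234.05128992, 497.42360277, 204.88099873]), 'eef_rot': array([-3.14042877e+00, -4.65929527e-05,  2.70181335e+00]), 'wrist_force': array([-0.49836044,  0.60158241,  0.28903617]), 'moment': array([0.01095437, 0.00038314, 0.06459685]), 'finger_force': 0.0, 'finger_gap': 94.08222925799832}
side {'fovy': 48.547708544346214, 'cx': 256.1552005060416, 'cy': 191.79024850846363, 'eye': array([  16.24480589, -560.6202072 ,  926.03254485]), 'attitude': array([ 0.84158289,  0.00206678, -0.60191336])}
engine [(0.96, [292, 164, 480, 359], 23901)]
tank [(0.58, [294, 168, 481, 363], 24078)]
air_cleaner [(0.9, [293, 164, 479, 363], 23675)]
choke_grip [(0.58, [310, 245, 338, 270], 193)]
tap_tip [(0.42, [294, 215, 313, 22
[... 427 characters left out ...]
0138485, 'eye': array([ 398.22101158,  114.27358807, 1179.71006942]), 'attitude': array([ 0.11283918,  0.00549079, -1.57034183])}
engine [(0.61, [299, 88, 449, 235], 12357)]
tank [(0.77, [298, 92, 448, 235], 12089), (0.58, [262, 161, 295, 190], 751)]
air_cleaner [(0.87, [299, 87, 450, 235], 12120)]
choke_grip [(0.58, [297, 90, 448, 234], 12333)]
tap_tip [(0.46, [305, 178, 314, 195], 63)]
fuel_tap [(0.47, [300, 180, 316, 197], 66)]
choke [(0.59, [342, 198, 369, 210], 80), (0.56, [296, 89, 451, 236], 12046)]
throttle_tip [(0.36, [298, 90, 450, 236], 12277)]
funnel [(0.63, [262, 162, 292, 189], 767)]
oil_bottle [(0.98, [239, 192, 257, 214], 394)]
bolt_cup [(0.79, [206, 235, 231, 261], 503)]
1.2
```

```bash
python3 - <<'E'
import cv2
a=cv2.imread("pics/side0.png")[150:370,160:490]; cv2.imwrite("pics/s.png",cv2.resize(a,None,fx=2.4,fy=2.4,interpolation=2))
a=cv2.imread("pics/top0.png")[70:290,190:470]; cv2.imwrite("pics/t.png",cv2.resize(a,None,fx=2.7,fy=2.7,interpolation=2))
E
```

```text
(no output)
```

View pics/s.png

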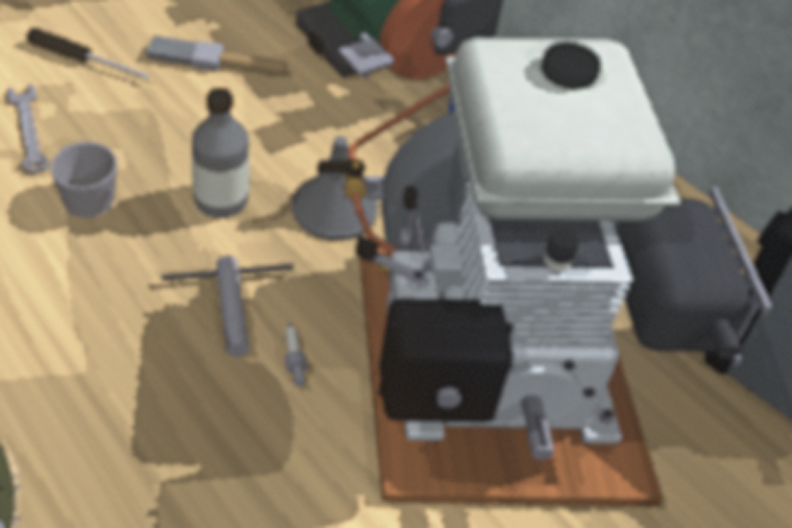

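View pics/t.png

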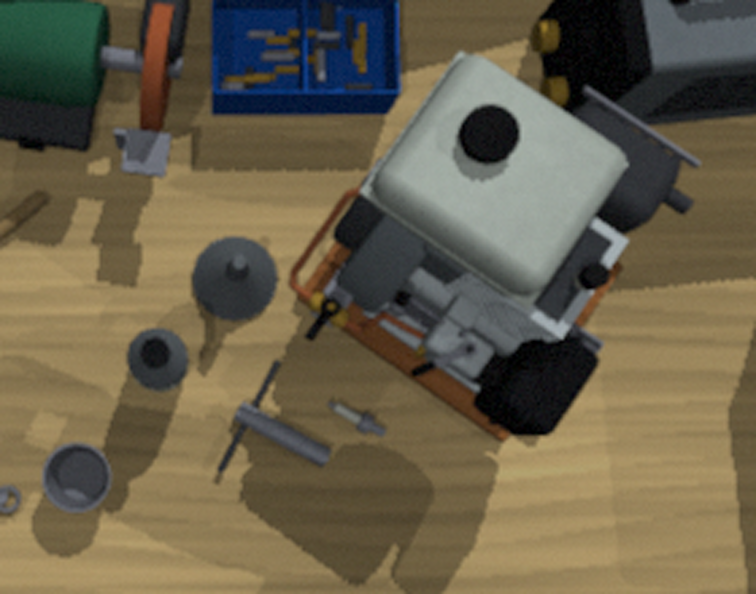

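View pics/top0.png

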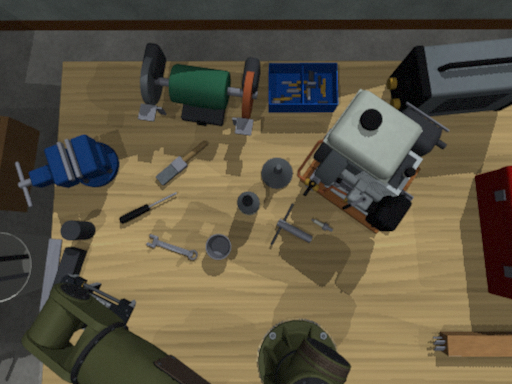

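The first two pictures are enlarged crops. The tap lever (top px ≈ (312,184) pivot, (306,194) tip) lies across the pipe, so it is shut. The choke arm (top px ≈ (363,199) pivot, (347,206) grip) is at run. Next I fit the engine pose.

```bash
cat > h.py <<'E'
import numpy as np, json
from scipy.spatial.transform import Rotation as R
from scipy.optimize import least_squares
from cell import read_state, viewer, manip, models
def proj(n,P):
    c=viewer.camera_params(n); f=192/np.tan(np.radians(c["fovy"]/2))
    q=(np.atleast_2d(P)-c["eye"])@R.from_euler("xyz",c["attitude"]).as_matrix()
    return np.c_[c["cx"]+f*q[:,0]/-q[:,2], c["cy"]-f*q[:,1]/-q[:,2]]
def world(p,E):
    c,s=np.cos(p[2]),np.sin(p[2]); E=np.atleast_2d(E).astype(float)
    return np.c_[p[0]+c*E[:,0]-s*E[:,1], p[1]+s*E[:,0]+c*E[:,1], E[:,2]]
def grip(t): return [-35+53*np.sin(.55-t),103+53*np.cos(.55-t),187]
def tip(t): return [105+36*np.sin(t),150+36*np.cos(t),183]
def go(x,y,z):
    "shift in tool axes from now to engine point (x,y,z), and roll to put tool y along engine +x"
    p=np.array(json.load(open("pose.json"))); s=read_state()
    M=R.from_euler("xyz",s["eef_rot"]).as_matrix()
    d=M.T@(world(p,[x,y,z])[0]-s["eef_pos"])
    a=np.arctan2(M[1,1],M[0,1])
    return d.round(1), round(float(np.degrees(a-p[2])),1)
E
python3 - <<'E'
from h import *
T=lambda u,v:(190+u/2.7,70+v/2.7); S=lambda u,v:(160+u/2.4,150+v/2.4)
E={"tp":[105,150,190],"tt":[105,188,190],"cg":grip(0)[:2]+[199],"cp":[-35,103,187],"bl":[-150,130,18],"br":[-150,-130,18],
 "ce":[105,150,190]}
ob=[("top","tp",T(331,307)),("top","tt",T(311,335)),("top","cg",T(424,367)),("top","cp",T(468,349)),("top","bl",T(505,438)),
("side","cg",S(368,242)),("side","bl",S(383,498)),("side","br",S(658,502)),("side","tp",S(355,165)),("side","tt",S(322,164))]
def res(p): return np.concatenate([proj(n,world(p,E[k]))[0]-uv for n,k,uv in ob])
r=least_squares(res,[450,-100,.955],loss="soft_l1",x_scale=[100,100,1]); print(r.x)
for o,e in zip(ob,res(r.x).reshape(-1,2)): print(o[0],o[1],e.round(1))
json.dump(list(r.x),open("pose.json","w"))
for k,P in dict(tap=tip(0),choke=grip(0),tank=[55,-18,290]).items(): print(k,world(r.x,P),proj("top",world(r.x,P)),proj("side",world(r.x,P)))
import cv2
print("bottle",[world(r.x,[80,188,180])], go(84,220,260))
# overlay
bx=lambda c,s:[[c[0]+i*s[0]/2,c[1]+j*s[1]/2,c[2]+k*s[2]/2] for i in(-1,1) for j in(-1,1) for k in(-1,1)]
for n,sl in(("top",(190,70,2.7)),("side",(160,150,2.4))):
    im=cv2.imread("pics/t.png" if n=="top" else "pics/s.png")
    for pts,col in((bx((55,-18,290),(185,170,75)),(0,0,255)),(bx((-112,88,163),(65,104,109)),(0,255,0)),([tip(0),[105,150,183],grip(0),[-35,103,187]],(255,0,255)),(bx((0,0,9),(300,260,18)),(255,255,0))):
        for u,v in proj(n,world(r.x,pts)): cv2.circle(im,(int((u-sl[0])*sl[2]),int((v-sl[1])*sl[2])),3,col,-1)
    cv2.imwrite(f"pics/o_{n}.png",im)
E
```

```text
[ 590.16798006 -207.0626145     0.93337223]
top tp [ 0.9 -0.5]
top tt [0.3 0.1]
top cg [1.  0.6]
top cp [1.3 0.4]
top bl [-2.8  0.3]
side cg [-0.2  0.9]
side bl [-1.3 -4.1]
side br [ 1.2 -1.9]
side tp [ 1.1 -0.3]
side tt [-0.8 -0.3]
tap [[503.18090828 -11.9876306  183.        ]] [[305.58852848 193.86599128]] [[294.00062271 220.07059547]]
choke [[ 466.73983633 -124.73894568  187.        ]] [[346.96414339 206.87908512]] [[312.62186688 255.21095898]]
tank [[ 637.36534929 -173.57517898  290.        ]] [[374.29359611 136.46747383]] [[391.74729979 204.2145777 ]]
bottle [array([[486.69546191, -30.88816122, 180.        ]])] (array([-423. , -360.5,  -54.6]), 11.3)
```

View pics/o_top.png

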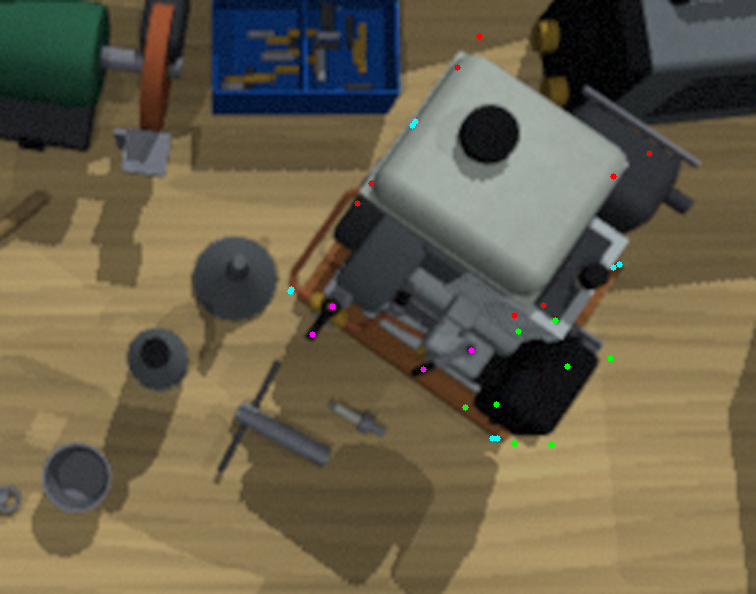

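View pics/o_side.png

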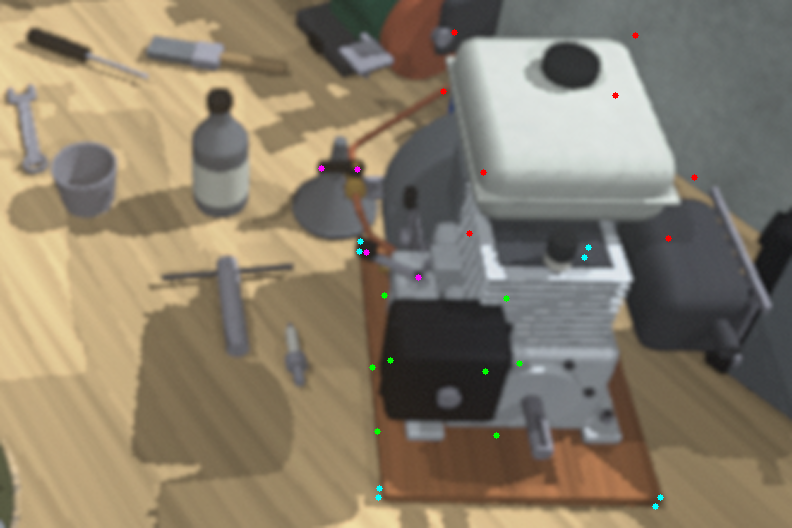

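The tank, air cleaner and lever points land on the picture in both views; the lever points are within about 1 px. I'm keeping this pose and moving above the tap with the fingers shut.

```bash
python3 -c "
from h import *
print(go(76,188,270))"
```

```text
(array([-452.8, -374.6,  -64.6]), 11.3)
```

Request:
carry_out(deltas=[{"dp": [0,0,-35],"roll": 0,"gripper": -1},{"dp": [-15,-12,-65],"roll": 2,"gripper": -1},{"dp": [-453,-375,-65],"roll": 11.3,"gripper": -1},{"dp": [-453,-375,-65],"roll": 11.3,"gripper": -1},{"dp": [-453,-375,-65],"roll": 11.3,"gripper": -1},{"dp": [-453,-375,-65],"roll": 11.3,"gripper": -1},{"dp": [-453,-375,-65],"roll": 11.3,"gripper": -1},{"dp": [-453,-375,-65],"roll": 11.3,"gripper": -1},{"dp": [-453,-375,-65],"roll": 11.3,"gripper": -1},{"dp": [-453,-375,-65],"roll": 11.3,"gripper": -1},{"dp": [-453,-375,-65],"roll": 11.3,"gripper": -1},{"dp": [-453,-375,-65],"roll": 11.3,"gripper": -1}], newtons=5)

```text
clock: 2.2
eef_pos: [420.1, 101.2, 270.8]
eef_rot: [3.141, 0.001, 2.505]
wrist_force: [1.1, 0.7, -0.2]
finger_gap: 17.4
finger_force: 0.0
```

```bash
python3 -c "
from h import *
s=read_state();print(s['eef_pos'],s['finger_gap'],go(76,188,270))"
```

```text
[420.07986    101.21126512 270.76507787] 17.352227595819347 (array([-132.1,  -70.6,    0.8]), 0.0)
```

Request:
carry_out(deltas=[{"dp": [-35,-19,0],"roll": 0,"gripper": -1},{"dp": [-70,-38,0],"roll": 0,"gripper": -1},{"dp": [-100,-54,0],"roll": 0,"gripper": -1},{"dp": [-125,-67,0],"roll": 0,"gripper": -1},{"dp": [-132,-71,0],"roll": 0,"gripper": -1},{"dp": [-132,-71,0],"roll": 0,"gripper": -1},{"dp": [-132,-71,0],"roll": 0,"gripper": -1}])

```text
clock: 2.78
eef_pos: [483.3, -31.9, 270.3]
eef_rot: [3.142, -0.0, 2.504]
wrist_force: [-0.2, 0.5, 0.2]
finger_gap: 0.2
finger_force: 0.0
```

```bash
python3 - <<'E'
from h import *
import cv2
s=read_state();print(s['eef_pos'],s['finger_gap'],go(76,188,180))
out=[]
for n,(u,v) in (("top",(310,190)),("side",(303,230))):
    im=np.ascontiguousarray(viewer.camera(n)[:,:,::-1]); print(n,"tcp px",proj(n,s['eef_pos']))
    out.append(cv2.resize(im[v-50:v+50,u-65:u+65],None,fx=4,fy=4,interpolation=2)[:, :400] if 0 else cv2.resize(im[v-50:v+50,u-50:u+50],None,fx=4,fy=4,interpolation=2))
cv2.imwrite("pics/near1.png",np.hstack(out))
E
```

```text
[483.34511283 -31.91287897 270.33944696] 0.15454594373363367 (array([-2.1, -1.2, 90.3]), -0.0)
top tcp px [[317.91200427 198.04831435]]
side tcp px [[294.78076674 201.66326319]]
```

View pics/near1.png

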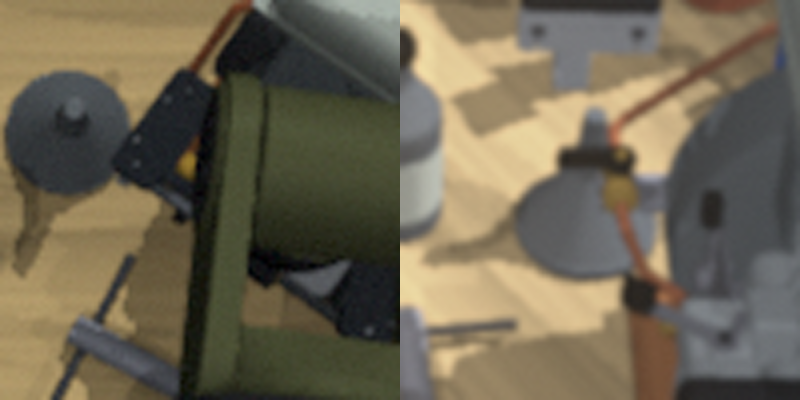

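The picture shows the fingertips (side px ≈ 295,202) just above and behind the tap lever (end px ≈ 294,219; pivot ≈ 308,219), as calculated. Next I lower them beside the lever.

Request:
carry_out(deltas=[{"dp": [-2,-1,25],"roll": 0,"gripper": -1},{"dp": [-2,-1,50],"roll": 0,"gripper": -1},{"dp": [-2,-1,72],"roll": 0,"gripper": -1},{"dp": [-2,-1,86],"roll": 0,"gripper": -1},{"dp": [-2,-1,91],"roll": 0,"gripper": -1},{"dp": [-2,-1,91],"roll": 0,"gripper": -1},{"dp": [-2,-1,91],"roll": 0,"gripper": -1}])

```text
clock: 3.47
eef_pos: [484.8, -33.8, 180.4]
eef_rot: [3.141, 0.001, 2.506]
wrist_force: [0.1, 0.6, 0.2]
finger_gap: 0.7
finger_force: 0.0
```

```bash
python3 - <<'E'
from h import *
import cv2
s=read_state();print(s['eef_pos'],s['wrist_force'],go(87.5,188,179))
for th in range(0,91,15):
    t=np.radians(th); 
    c=np.array([105+30*np.sin(t)-5*np.cos(t)-12.5,150+30*np.cos(t)+5*np.sin(t)+8])
    print(th,c.round(1),go(*c,179)[0])
im=np.ascontiguousarray(viewer.camera("side")[:,:,::-1]); u,v=303,230
print("tcp px",proj("side",s['eef_pos']))
cv2.imwrite("pics/near2.png",cv2.resize(im[v-50:v+50,u-50:u+50],None,fx=4,fy=4,interpolation=2))
E
```

```text
[484.81418389 -33.76881747 180.37672216] [0.13412766 0.60191102 0.15246736] (array([ 0.2, 10.9,  1.4]), 0.1)
0 [ 87.5 188. ] [ 0.2 10.9  1.4]
15 [ 95.4 188.3] [ 0.5 18.9  1.4]
30 [103.2 186.5] [-1.4 26.6  1.4]
45 [110.2 182.7] [-5.1 33.6  1.4]
60 [116.  177.3] [-10.5  39.4   1.4]
75 [120.2 170.6] [-17.3  43.6   1.4]
90 [122.5 163. ] [-24.9  45.9   1.4]
tcp px [[293.55045356 229.32653071]]
```

View pics/near2.png

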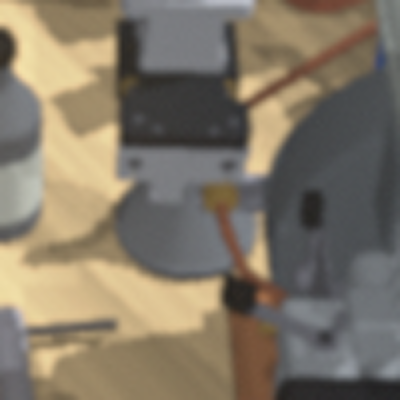

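The tip is down beside the lever (side px ≈ 294,229). The wide grey plate in the view is the near end of the gripper body, well above the lever. Now I push slowly along the arc.

Request:
carry_out(deltas=[{"dp": [0,3,1],"roll": 0,"gripper": -1},{"dp": [0,6,1],"roll": 0,"gripper": -1},{"dp": [0,9,1],"roll": 0,"gripper": -1},{"dp": [0,12,1],"roll": 0,"gripper": -1},{"dp": [0.3,15,1],"roll": 0,"gripper": -1},{"dp": [0.3,18,1],"roll": 0,"gripper": -1},{"dp": [0,21,1],"roll": 0,"gripper": -1},{"dp": [-1,24,1],"roll": 0,"gripper": -1},{"dp": [-2,27,1],"roll": 0,"gripper": -1},{"dp": [-3,30,1],"roll": 0,"gripper": -1},{"dp": [-5,33,1],"roll": 0,"gripper": -1},{"dp": [-6,35,1],"roll": 0,"gripper": -1}])

```text
clock: 4.52
eef_pos: [509.7, -9.2, 178.1]
eef_rot: [-3.141, -0.002, 2.505]
wrist_force: [-6.0, 1.0, 1.1]
finger_gap: 0.5
finger_force: 2.9
```

```bash
python3 - <<'E'
from h import *
s=read_state();print(s['eef_pos'],s['wrist_force'])
for th in range(45,91,15):
    t=np.radians(th); 
    c=np.array([105+30*np.sin(t)-5*np.cos(t)-12.5,150+30*np.cos(t)+5*np.sin(t)+8])
    print(th,c.round(1),go(*c,179)[0])
E
```

```text
[509.65881081  -9.18008147 178.06116681] [-5.993317    1.04506868  1.07216472]
45 [110.2 182.7] [ 0.3 -0.9 -0.9]
60 [116.  177.3] [-5.1  4.9 -1. ]
75 [120.2 170.6] [-11.9   9.1  -1. ]
90 [122.5 163. ] [-19.5  11.4  -1. ]
```

Request:
carry_out(deltas=[{"dp": [-2,2,-1],"roll": 0,"gripper": -1},{"dp": [-4,4,-1],"roll": 0,"gripper": -1},{"dp": [-6,5.5,-1],"roll": 0,"gripper": -1},{"dp": [-8,7,-1],"roll": 0,"gripper": -1},{"dp": [-10,8,-1],"roll": 0,"gripper": -1},{"dp": [-12,9,-1],"roll": 0,"gripper": -1},{"dp": [-13.5,10,-1],"roll": 0,"gripper": -1},{"dp": [-15,10.5,-1],"roll": 0,"gripper": -1},{"dp": [-16.5,11,-1],"roll": 0,"gripper": -1},{"dp": [-16.5,11,-1],"roll": 0,"gripper": -1}])

```text
clock: 5.35
eef_pos: [528.3, -9.6, 178.5]
eef_rot: [-3.14, -0.006, 2.505]
wrist_force: [-12.5, 6.7, 0.5]
finger_gap: 0.5
finger_force: 6.9
```

```bash
python3 - <<'E'
from h import *
s=read_state();print(s['eef_pos'],s['wrist_force'],go(122.5,163,179)[0])
E
```

```text
[528.33118896  -9.63711127 178.46626514] [-12.53996036   6.69886388   0.48893497] [-4.2  0.6 -0.6]
```

Request:
carry_out(deltas=[{"dp": [-0.7,0,0],"roll": 0,"gripper": -1},{"dp": [-1.4,0,0],"roll": 0,"gripper": -1},{"dp": [-1.4,0,0],"roll": 0,"gripper": -1}])

```text
clock: 5.6
eef_pos: [528.5, -9.7, 178.4]
eef_rot: [-3.139, -0.009, 2.505]
wrist_force: [-20.5, 12.2, 5.3]
finger_gap: 0.2
finger_force: 11.9
```

```bash
python3 - <<'E'
from h import *
s=read_state();print(s['eef_pos'],s['wrist_force'],go(122.5,163,179)[0])
E
```

```text
[528.45387489  -9.72884849 178.42185004] [-20.50937654  12.15157717   5.30507298] [-4.   0.6 -0.6]
```

The stop is reached: the force jumped with no further movement. Now I back off in +y and rise.

Request:
carry_out(deltas=[{"dp": [6,0,0],"roll": 0,"gripper": -1},{"dp": [18,0,0],"roll": 0,"gripper": -1},{"dp": [30,0,-20],"roll": 0,"gripper": -1},{"dp": [32,0,-50],"roll": 0,"gripper": -1},{"dp": [32,-15,-82],"roll": 0,"gripper": -1},{"dp": [32,-50,-82],"roll": 0,"gripper": -1},{"dp": [32,-80,-82],"roll": 0,"gripper": -1},{"dp": [32,-95,-82],"roll": 0,"gripper": -1},{"dp": [32,-95,-82],"roll": 0,"gripper": -1},{"dp": [32,-95,-82],"roll": 0,"gripper": -1}])

```text
clock: 6.43
eef_pos: [449.1, -69.1, 261.7]
eef_rot: [3.141, 0.001, 2.503]
wrist_force: [0.0, 0.2, -0.4]
finger_gap: 0.5
finger_force: 0.0
```

```bash
python3 - <<'E'
from h import *
import cv2
s=read_state();print(s['eef_pos'],s['wrist_force'],go(24,156,180))
W=lambda p:proj("side",world(json.load(open("pose.json")),p)).round(1)
print("shut",W(tip(0)),"45",W(tip(.785)),"75",W(tip(1.3)),"open",W(tip(1.57)),"piv",W([105,150,183]),"tcp",proj("side",s['eef_pos']))
im=np.ascontiguousarray(viewer.camera("side")[:,:,::-1]); u,v=303,225
a=cv2.resize(im[v-50:v+50,u-50:u+50],None,fx=4,fy=4,interpolation=2)
im=np.ascontiguousarray(viewer.camera("top")[:,:,::-1]); u,v=315,190
cv2.imwrite("pics/near3.png",np.hstack([a,cv2.resize(im[v-50:v+50,u-50:u+50],None,fx=4,fy=4,interpolation=2)]))
E
```

```text
[449.11179274 -69.05146636 261.73368497] [ 0.04851025  0.24956291 -0.39523896] (array([-39.4,  -3. ,  81.8]), -0.1)
shut [[294.  220.1]] 45 [[297.9 212.8]] 75 [[304.2 210.4]] open [[308.  210.1]] piv [[308.8 220.4]] tcp [[292.80247562 220.24231436]]
```

View pics/near3.png

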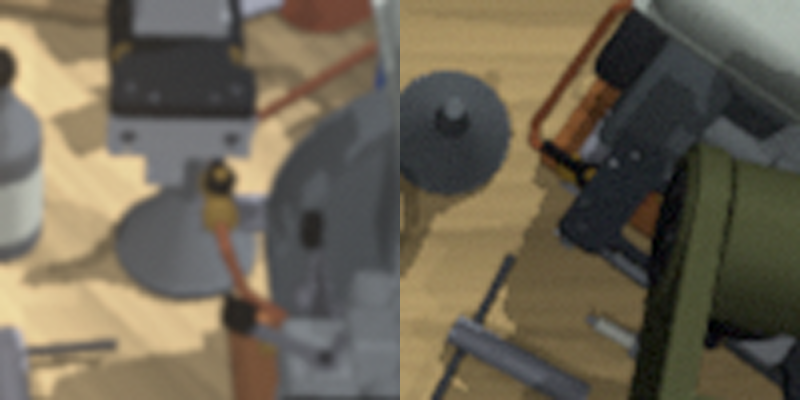

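Both views show the tap lever pointing along the pipe, from top crop (590,178) to (545,148) and upright in the side view, so the tap is open. Next is the choke.

Request:
carry_out(deltas=[{"dp": [-20,-2,0],"roll": 0,"gripper": -1},{"dp": [-36,-3,5],"roll": 0,"gripper": -1},{"dp": [-39,-3,25],"roll": 0,"gripper": -1},{"dp": [-39,-3,50],"roll": 0,"gripper": -1},{"dp": [-39,-3,72],"roll": 0,"gripper": -1},{"dp": [-39,-3,81],"roll": 0,"gripper": -1},{"dp": [-39,-3,81],"roll": 0,"gripper": -1},{"dp": [-39,-3,81],"roll": 0,"gripper": -1}])

```text
clock: 7.2
eef_pos: [479.0, -94.1, 181.0]
eef_rot: [3.142, 0.0, 2.505]
wrist_force: [0.5, 0.4, 0.0]
finger_gap: 0.4
finger_force: 0.0
```

```bash
python3 - <<'E'
from h import *
s=read_state();print(s['eef_pos'],s['wrist_force'])
for x in(14.8,-18,-44.8): print(x,go(x,156,181))
E
```

```text
[479.01998438 -94.12033044 181.01873289] [0.48817006 0.36888609 0.00968744]
14.8 (array([-0.5, -9.8,  0. ]), 0.1)
-18 (array([ -0.5, -42.6,   0. ]), 0.1)
-44.8 (array([ -0.5, -69.4,   0. ]), 0.1)
```

Request:
carry_out(deltas=[{"dp": [0,-4,0],"roll": 0,"gripper": -1},{"dp": [0,-8,0],"roll": 0,"gripper": -1},{"dp": [0,-11,0],"roll": 0,"gripper": -1},{"dp": [0,-14,0],"roll": 0,"gripper": -1},{"dp": [0,-17,0],"roll": 0,"gripper": -1},{"dp": [0,-20,0],"roll": 0,"gripper": -1},{"dp": [0,-23,0],"roll": 0,"gripper": -1},{"dp": [0,-26,0],"roll": 0,"gripper": -1},{"dp": [0,-29,0],"roll": 0,"gripper": -1},{"dp": [0,-32,0],"roll": 0,"gripper": -1},{"dp": [0,-35,0],"roll": 0,"gripper": -1},{"dp": [0,-38,0],"roll": 0,"gripper": -1}])

```text
clock: 8.2
eef_pos: [455.8, -125.4, 180.5]
eef_rot: [3.142, 0.0, 2.504]
wrist_force: [2.7, 3.8, -0.0]
finger_gap: 0.4
finger_force: 2.9
```

Request:
carry_out(deltas=[{"dp": [0,-3,0],"roll": 0,"gripper": -1},{"dp": [0,-6,0],"roll": 0,"gripper": -1},{"dp": [0,-9,0],"roll": 0,"gripper": -1},{"dp": [0,-12,0],"roll": 0,"gripper": -1},{"dp": [0,-15,0],"roll": 0,"gripper": -1},{"dp": [0,-18,0],"roll": 0,"gripper": -1},{"dp": [0,-21,0],"roll": 0,"gripper": -1},{"dp": [0,-24,0],"roll": 0,"gripper": -1},{"dp": [0,-24,0],"roll": 0,"gripper": -1}])

```text
clock: 8.95
eef_pos: [441.3, -144.8, 180.4]
eef_rot: [-3.141, -0.0, 2.504]
wrist_force: [0.8, 0.6, 0.0]
finger_gap: 0.6
finger_force: 0.0
```

```bash
python3 - <<'E'
from h import *
s=read_state();print(s['eef_pos'],s['wrist_force'],go(-44.8,156,181))
E
```

```text
[ 441.29518744 -144.80608541  180.44591844] [0.78301094 0.56146792 0.01119904] (array([-0.7, -6.2, -0.6]), -0.0)
```

Request:
carry_out(deltas=[{"dp": [0,-2,0],"roll": 0,"gripper": -1},{"dp": [0,-4,0],"roll": 0,"gripper": -1},{"dp": [0,-6,0],"roll": 0,"gripper": -1},{"dp": [0,-6,0],"roll": 0,"gripper": -1}])

```text
clock: 9.28
eef_pos: [439.7, -147.4, 180.7]
eef_rot: [3.136, 0.001, 2.505]
wrist_force: [15.5, 17.3, -2.8]
finger_gap: 0.5
finger_force: 9.0
```

```bash
python3 - <<'E'
from h import *
s=read_state();print(s['eef_pos'],s['wrist_force'],go(-44.8,156,181))
E
```

```text
[ 439.68792099 -147.35820626  180.65569662] [15.49218642 17.33332195 -2.76864501] (array([-0.5, -3.2, -0.4]), 0.1)
```

Hard stop reached. I back off, rise and retreat for a clear view.

Request:
carry_out(deltas=[{"dp": [0,6,0],"roll": 0,"gripper": -1},{"dp": [4,18,0],"roll": 0,"gripper": -1},{"dp": [20,22,-15],"roll": 0,"gripper": -1},{"dp": [35,22,-50],"roll": 0,"gripper": -1},{"dp": [60,30,-85],"roll": 0,"gripper": -1},{"dp": [90,50,-90],"roll": 0,"gripper": -1},{"dp": [120,80,-90],"roll": 0,"gripper": -1},{"dp": [145,110,-90],"roll": 0,"gripper": -1},{"dp": [170,145,-90],"roll": 0,"gripper": -1},{"dp": [190,180,-90],"roll": 0,"gripper": -1},{"dp": [210,210,-90],"roll": 0,"gripper": -1},{"dp": [225,235,-90],"roll": 0,"gripper": -1}])

```text
clock: 10.28
eef_pos: [396.4, 176.1, 270.6]
eef_rot: [3.141, 0.0, 2.506]
wrist_force: [0.0, -0.9, 0.0]
finger_gap: 0.6
finger_force: 0.0
```

Request:
carry_out(deltas=[{"dp": [35,20,0],"roll": 0,"gripper": -1},{"dp": [70,40,0],"roll": 0,"gripper": -1},{"dp": [100,60,0],"roll": 0,"gripper": -1},{"dp": [120,80,0],"roll": 0,"gripper": -1},{"dp": [130,90,0],"roll": 0,"gripper": -1},{"dp": [130,90,0],"roll": 0,"gripper": -1},{"dp": [130,90,0],"roll": 0,"gripper": -1}])

```text
clock: 10.87
eef_pos: [345.8, 323.3, 270.2]
eef_rot: [-3.141, 0.0, 2.506]
wrist_force: [0.4, -0.7, -0.3]
finger_gap: 0.3
finger_force: 0.0
```

```bash
python3 - <<'E'
from h import *
import cv2
s=read_state();print(s['eef_pos'],s['wrist_force'])
P=json.load(open("pose.json"))
for n in("top","side"):
    for k,v in dict(tap=tip(1.57),tpiv=[105,150,183],half=grip(.55),full=grip(1.1),cpiv=[-35,103,187]).items(): print(n,k,proj(n,world(P,v)).round(1))
im=np.ascontiguousarray(viewer.camera("top")[:,:,::-1]); u,v=330,185
a=cv2.resize(im[v-50:v+50,u-50:u+50],None,fx=4,fy=4,interpolation=2)
im=np.ascontiguousarray(viewer.camera("side")[:,:,::-1]); u,v=310,235
cv2.imwrite("pics/end.png",np.hstack([a,cv2.resize(im[v-50:v+50,u-50:u+50],None,fx=4,fy=4,interpolation=2)]))
E
```

```text
[345.79991666 323.28906308 270.15924681] [ 0.40356425 -0.65412588 -0.32264817]
top tap [[302.6 175.9]]
top tpiv [[313.1 183.5]]
top half [[353.6 215.2]]
top full [[363.6 218.9]]
top cpiv [[364.6 199.7]]
side tap [[308.  210.1]]
side tpiv [[308.8 220.4]]
side half [[309.8 265. ]]
side full [[314.3 275.4]]
side cpiv [[334.2 265.6]]
```

View pics/end.png

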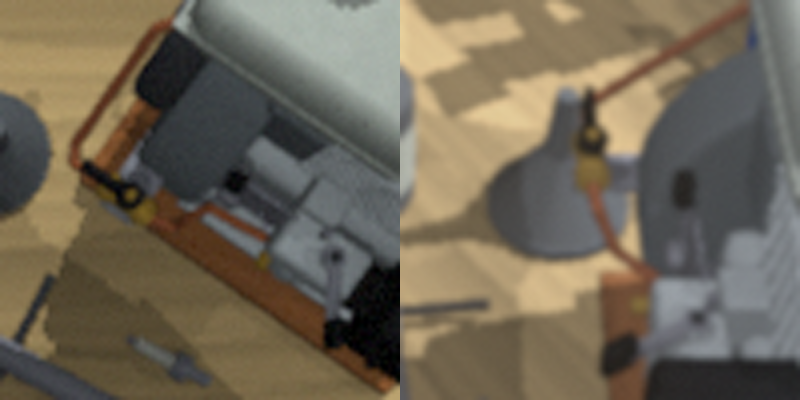

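The final picture shows the choke grip at top px (363,218), against a predicted full-choke position of (363.6,218.9). The tap lever points along the pipe with its tip at (302,176), also as predicted. The throttle is unmoved and the arm is clear.

```bash
python3 -c "
from cell import manip
print(manip.sign_off())"
```

```text
the job is handed in; nothing more can be done
None
```

The fuel tap is fully open, in line with the pipe, and the choke is at its full-choke stop. The throttle has not moved, nothing else was touched, and the arm finished clear of the engine; I handed the job in at about 11 s.

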